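# Nest the empty parts cup on the electronics bench

### The job

Tidy the repair bench: take the empty tall red parts cup and nest it upright in the squat black cup, foot first and fully home on its floor, then let go. Lower it in rather than dropping it, leave the black cup standing about where it is, and leave alone the other red cup, which is still full of metal spacers.

Things in the scene. Friction and masses are not known exactly. Their poses are not given: they have to be found in the camera images.
- red_cup_mid (a point): EMPTY tall red cup, loose, 60 g, open top, upright. 96 mm tall: upper 42 mm a straight collar 50 mm across, below it a taper to a 36 mm foot; wall 3 mm. Point: on its axis, 48 mm above the foot; z up to the mouth. Once home its upper 50 mm stick out of the black cup: hold it across the collar within 25 mm of the mouth, so the fingertips stay above the black rim.
- black_cup: Squat black weighted cup, loose, 350 g, empty, upright, open top. 52 mm tall, 69 mm across at the rim, 49 mm at the foot; inside it tapers from 62 mm at the rim to 43 mm at the flat floor, 6 mm above the bench. Origin: on its axis at the underside; z up. The red foot enters with 13 mm to spare all round and rests on the floor with 3 mm play.
- full_cup_mid (a point): The OTHER tall red cup, same shape and size but FULL: brass and steel spacers stick out up to 22 mm above its rim; 250 g, loose. Leave it alone. Point: on its axis, 48 mm above its foot; z up. Clear of the cups lie a fixed red circuit board (38 mm high) beyond them, a solder spool (40 mm high) nearer the robot on its left and a screwdriver at the far right.
There are look-alikes about, which are no part of the job. What is shaped like the part that bears red_cup_mid but blue is not meant. Of the things that look like the black_cup, the largest one is meant.

How it is judged:
By the outcome, as a careful person would: the job done as asked, in the order asked, and still so for the second after the job is handed in, with the robot touching nothing.
It also fails if it takes over 48 s, if anything falls off the work surface, if the arm or the gripper's body presses on something with over 40 N, if the wrist force passes 120 N, or if a joint passes its speed limit or range.

### The arm

A 6-joint arm with a two-finger parallel gripper is mounted at the origin on the work surface. World frame = base frame: x ahead of the robot, y to its left, z up, the work surface at z = 0. Lengths are in m, angles in rad, forces in N, time in s.
With the tool pointing down it reaches from about 0.25 to 0.725 m from the base axis. Payload 9.7 kg.
Tool frame: the origin (TCP) lies midway between the tips of the shut fingers; the grasp point (between the pads) lies 19 mm behind it; x points along the fingers, y is the direction in which the jaws open and shut, and the axes are right-handed (so a half turn about x gives the same grasp; the last joint's range is limited). The gripper opens to 85 mm and grips with 20 to 120 N. Pads are 22 mm wide; open, the fingers measure 114 mm over their backs; the gripper's body (76 mm by 85 mm) begins 54 mm behind the grasp point. The pads swing forward as they close: fully open they stand 13 mm farther back than shut.
Start: joints at [-1.288, 0.087, 0.176, 1.66, 0, 1.571], TCP at [0.153, -0.528, 0.231] pointing down, gripper open.
Joint ranges: [-3.13, 3.13], [-0.85, 1.81], [-1.15, 1.24], [-2.2, 2.28], [-1.44, 1.52], [-3.14, 3.14]. Speed limits (rad/s): [2.22, 2.22, 2.57, 3.14, 3.14, 3.14].

### API

Orientations are given as a unit quaternion [w, x, y, z].
In Python, from rig import env gives the robot as it stands. Calls block until the motion is done:
- env.move_to(position, orientation): joint-space move of the TCP to a pose.
- env.servo_line(position, rot=None, velocity=0.15, f_stop=None): straight line of the TCP; rot=None keeps the orientation; velocity is the mean speed in m/s. With f_stop (N) it stops when the force on the tool has changed by that much, and returns True; else False.
- env.goto_joints(angles): joint-space move.
- env.gripper_open() and env.close(): open the fingers fully, or close them until they stop; the grip force is fixed at half the most.
- env.wait(seconds).
- env.ik(position, orientation): joint angles nearest the present ones, or None.
- env.get_state(): the state.
- env.grab_frame(name): name is "scene" or "top"; returns the picture (384x512x3 uint8, red, green, blue); there is no depth.
- env.calibration(name): a dict with "fx", "fy", "cx", "cy" (pixels), "R" (3x3) and "t" (3): a world point X has camera coordinates R X + t. Camera axes: x right, y down, z forward; pixel columns grow to the right and rows downward; lengths in m; the calibration is good to about 2 mm. A picture is of the moment at which its call begins. calibration takes no time and is no camera call.
A pose or a line that the arm cannot do raises env.MotionError and nothing moves.
- env.finish_job(): hands the job in, once; it reports no verdict.
The state is a dict: "t": time; "qpos": joint angles; "qd": joint speeds; "effort": joint torques, N m; "eef_pos": TCP position; "tcp_rot": TCP orientation; "force": force on the tool from outside, world axes, zero at the start; "ft_torque": the same for the moment, N m; "gripper_width": finger opening in m.
Only numpy, scipy, OpenCV 4.12 (cv2) and the standard library are available. Lean on these libraries where they do the work, as an engineer would, in place of code of your own. Each camera call takes 0.05 s, during which the arm holds its last target. There are 200 camera calls.

## Working session

There is one attempt and no reset: what is moved stays moved. The work goes in short steps, each a Python script; the robot and the scene stay as the last script left them, time stands still between calls to the robot, and variables do not carry over. Pictures are saved under pics/ and viewed, on a budget of 10 in all, crops included, one or two more only if the job needs it, and the job is handed in when it is done.

```bash
mkdir -p pics; python3 - <<'E'
from rig import env
import cv2
for n in("scene","top"):
    f=env.grab_frame(n); cv2.imwrite(f"pics/{n}0.png",f[:,:,::-1]); c=env.calibration(n); print(n,c)
print(env.get_state())
E
```

```text
scene {'fx': 421.4398582983834, 'fy': 421.4398582983834, 'cx': 260.74532039676177, 'cy': 187.06036859307721, 'R': array([[-0.88762042,  0.46053293, -0.00627742],
       [ 0.28033489,  0.5293965 , -0.80071949],
       [-0.36543445, -0.71249475, -0.59900659]]), 't': array([ 0.46804154, -0.06284598,  1.06196363])}
top {'fx': 499.29528653291055, 'fy': 499.29528653291055, 'cx': 248.03643762181383, 'cy': 187.69967891646917, 'R': array([[ 0.01096826, -0.99969012,  0.02234634],
       [-0.98251035, -0.01492872, -0.18560859],
       [ 0.18588468, -0.01991971, -0.98236963]]), 't': array([-0.0529912 ,  0.51610802,  1.00840898])}
{'t': 0.1, 'qpos': array([-1.28799320e+00,  8.74195267e-02,  1.75223845e-01,  1.65976218e+00,
       -2.51678963e-05,  1.57082159e+00]), 'qd': array([-0.00054945,  0.00059475,  0.0020101 , -0.00011369, -0.00199562,
       -0.00044159]), 'effort': array([ 5.74088881e-04, -5.21563733e+01,  4.65651834e+01,  1.61882036e-02,
        2.08766158e-05,  3.44938030e-05]), 'eef_pos': array([ 0.15341825, -0.52797698,  0.23065137]), 'tcp_rot': array([-0.09923898, -0.69998391, -0.1000496 ,  0.70011729]), 'force': array([-0.01193593, -0.18720765,  0.3464787 ]), 'ft_torque': array([-0.06796125,  0.02296193, -0.02265656]), 'gripper_width': 0.08532324297806608}
```

View pics/scene0.png

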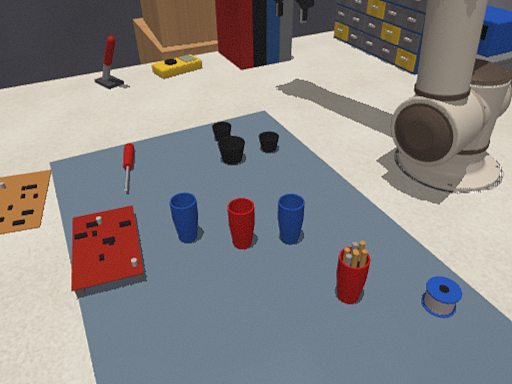

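View pics/top0.png

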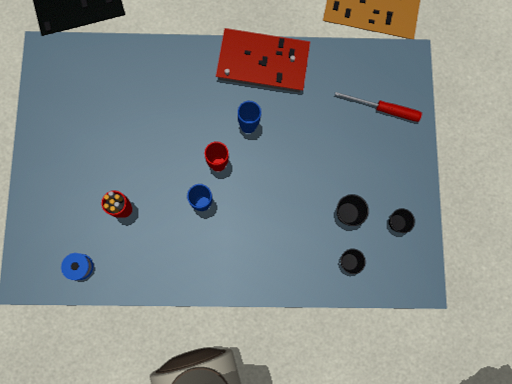

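```bash
cat > vis.py <<'E'
import numpy as np, cv2
from scipy.optimize import least_squares
from rig import env
def cast(n,uv,z):
    c=env.calibration(n);uv=np.asarray(uv,float).reshape(-1,2)
    d=np.c_[(uv[:,0]-c['cx'])/c['fx'],(uv[:,1]-c['cy'])/c['fy'],np.ones(len(uv))]@c['R']
    C=-c['R'].T@c['t'];return C+d*((z-C[2])/d[:,2])[:,None]
def proj(n,X):
    c=env.calibration(n);p=c['R']@np.asarray(X)+c['t'];return np.array([c['fx']*p[0]/p[2]+c['cx'],c['fy']*p[1]/p[2]+c['cy']])
def mask(f,kind):
    h=cv2.cvtColor(f,cv2.COLOR_RGB2HSV)
    if kind=='red': return (((h[...,0]<8)|(h[...,0]>172))&(h[...,1]>150)&(h[...,2]>50)).astype(np.uint8)
    return (f.max(2)<50).astype(np.uint8)
def blob(f,kind,seed,r=30):
    m=mask(f,kind);n,l,s,c=cv2.connectedComponentsWithStats(m)
    k=[i for i in range(1,n) if s[i,4]>60]
    i=min(k,key=lambda i:np.hypot(*(c[i]-seed)));print(kind,seed,s[i],c[i].round(1))
    cs,_=cv2.findContours((l==i).astype(np.uint8),cv2.RETR_EXTERNAL,cv2.CHAIN_APPROX_NONE)
    return cv2.convexHull(max(cs,key=len))[:,0]
def rim(n,f,kind,seed,z,R):
    """rim circle of known radius from the outline points on the side away from the camera"""
    P=cast(n,blob(f,kind,seed),z)[:,:2];C=cast(n,[[0,0]],z)
    c=env.calibration(n);C=(-c['R'].T@c['t'])[:2]
    x=P.mean(0);a=(x-C)/np.linalg.norm(x-C)
    for _ in range(5):
        s=P[(P-x)@a>-0.1*R]
        r=least_squares(lambda v:np.hypot(*(s-v).T)-R+.0005,x,loss='soft_l1',f_scale=.001);x=r.x
    print(n,kind,x.round(4),'rms mm',1e3*np.sqrt(np.mean((np.hypot(*(s-x).T)-R)**2)),len(s));return x
E
python3 - <<'E'
from vis import *
T=cv2.imread('pics/top0.png')[:,:,::-1].copy();S=cv2.imread('pics/scene0.png')[:,:,::-1].copy()
for a in [('top',T,'red',(217,156),.096,.025),('scene',S,'red',(241,223),.096,.025),('top',T,'blk',(351,211),.052,.0345),('scene',S,'blk',(232,150),.052,.0345),('top',T,'red',(116,203),.096,.025)]: rim(*a)
E
```

```text
red (217, 156) [205 142  23  29 547] [216.4 155.6]
top red [0.579  0.0211] rms mm 0.6779127141381869 8
red (241, 223) [ 228  198   26   51 1109] [241.2 221.7]
scene red [0.5806 0.0228] rms mm 0.6207996035772305 7
blk (351, 211) [337 195  31  31 772] [351.9 210.3]
top blk [ 0.4708 -0.2641] rms mm 1.0495582217521038 12
blk (232, 150) [213 122  32  43 852] [228.3 143.3]
scene blk [ 0.4666 -0.3391] rms mm 3.032510947924324 7
red (116, 203) [102 191  30  26 271] [119.9 206.9]
top red [0.4736 0.2228] rms mm 0.6833848367851042 8
```

```bash
cat >> vis.py <<'E'
def quat(ang):
    """tool x down, jaw axis y at heading ang"""
    from scipy.spatial.transform import Rotation as Ro
    x=np.array([0,0,-1.]);y=np.array([np.cos(ang),np.sin(ang),0]);q=Ro.from_matrix(np.c_[x,y,np.cross(x,y)]).as_quat()
    return q[[3,0,1,2]]
E
python3 - <<'E'
from vis import *
T=cv2.imread('pics/top0.png')[:,:,::-1].copy()
print('blues',cast('top',[(249,112),(199,194)],.096).round(3))
for th in (40,60,70,80,90,100):
    import vis; vis.mask=lambda f,k:(f.max(2)<th).astype(np.uint8)
    print(th);rim('top',T,'blk',(351,211),.052,.0345)
for p in [(.58,.022,.22),(.58,.022,.06),(.47,-.264,.20),(.47,-.264,.066)]:
  for d in (65,-115,90,-90):
    q=env.ik(p,quat(np.radians(d)));print(p,d,None if q is None else q.round(2))
E
```

```text
blues [[ 0.668 -0.046  0.096]
 [ 0.493  0.053  0.096]]
40
blk (351, 211) [337 195  31  31 486] [354.1 209.1]
top blk [ 0.4705 -0.2639] rms mm 1.1620660794963573 13
60
blk (351, 211) [336 195  32  31 797] [351.7 210.3]
top blk [ 0.4711 -0.2646] rms mm 0.7912387122022764 10
70
blk (351, 211) [334 195  34  36 865] [351.3 211.2]
top blk [ 0.4715 -0.265 ] rms mm 0.8424919821819616 10
80
blk (351, 211) [334 194  34  37 952] [350.8 212.1]
top blk [ 0.4719 -0.2654] rms mm 0.8297393701262613 11
90
blk (351, 211) [334 194  35  37 964] [350.9 212.1]
top blk [ 0.4721 -0.2654] rms mm 0.6797234423183399 12
100
blk (351, 211) [334 194  35  37 977] [350.9 212. ]
top blk [ 0.4726 -0.2657] rms mm 0.5703982379905275 9
(0.58, 0.022, 0.22) 65 [0.04 0.16 0.23 1.64 0.   0.47]
(0.58, 0.022, 0.22) -115 [ 0.04  0.16  0.23  1.64  0.   -2.67]
(0.58, 0.022, 0.22) 90 [0.04 0.16 0.23 1.64 0.   0.04]
(0.58, 0.022, 0.22) -90 [ 0.04  0.16  0.23  1.64  0.   -3.1 ]
(0.58, 0.022, 0.06) 65 [ 0.04  0.16 -0.07  1.34  0.    0.47]
(0.58, 0.022, 0.06) -115 [ 0.04  0.16 -0.07  1.34  0.   -2.67]
(0.58, 0.022, 0.06) 90 [ 0.04  0.16 -0.07  1.34  0.    0.04]
(0.58, 0.022, 0.06) -90 [ 0.04  0.16 -0.07  1.34  0.   -3.1 ]
(0.47, -0.264, 0.2) 65 [-0.51  0.05  0.08  1.6   0.   -0.08]
(0.47, -0.264, 0.2) -115 [-0.51  0.05  0.08  1.6   0.    3.07]
(0.47, -0.264, 0.2) 90 [-0.51  0.05  0.08  1.6   0.   -0.51]
(0.47, -0.264, 0.2) -90 [-0.51  0.05  0.08  1.6   0.    2.63]
(0.47, -0.264, 0.066) 65 [-0.51  0.06 -0.17  1.34  0.   -0.08]
(0.47, -0.264, 0.066) -115 [-0.51  0.06 -0.17  1.34  0.    3.07]
(0.47, -0.264, 0.066) 90 [-0.51  0.06 -0.17  1.34  0.   -0.51]
(0.47, -0.264, 0.066) -90 [-0.51  0.06 -0.17  1.34  0.    2.63]
```

```bash
python3 - <<'E'
from vis import *
q=quat(np.radians(62))
env.move_to([.5795,.022,.22],q)
env.servo_line([.5795,.022,.125],velocity=.1)
f=env.grab_frame('scene');g=env.grab_frame('top')
v=np.hstack([cv2.resize(f[120:280,160:320],(400,400)),cv2.resize(g[90:250,130:290],(400,400))])
cv2.imwrite('pics/above.png',v[:,:,::-1]);s=env.get_state();print(s['t'],s['eef_pos'],s['force'])
rim('scene',f,'red',(241,223),.096,.025)
E
```

```text
3.7667 [0.57990694 0.02201076 0.12581386] [-0.09810395  0.35336203 -0.55328143]
red (241, 223) [ 228  199   26   50 1012] [241.4 223.7]
scene red [0.5807 0.0241] rms mm 0.6086426931920265 7
```

View pics/above.png

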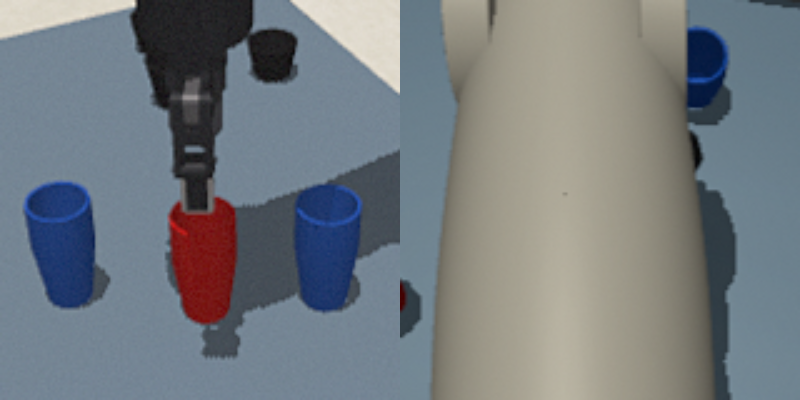

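```bash
python3 - <<'E'
from vis import *
j=np.array([np.cos(np.radians(62)),np.sin(np.radians(62)),0]);p=env.get_state()['eef_pos']
for h in (0,.01,.03): print(proj('scene',p+[0,0,h]+.05*j), proj('scene',p+[0,0,h]-.05*j))
f=cv2.imread('pics/above.png')[:,:400].astype(int)
print('rim proj',proj('scene',[.5795,.022,.096]),proj('scene',[.5795,.022,.0]),proj('scene',[.581,.024,.096]))
E
```

```text
[238.55680241 210.85019152] [241.31214317 176.8708236 ]
[238.33328012 206.31701726] [241.13199955 172.5386637 ]
[237.87477544 197.01825101] [240.76342303 163.67500062]
rim proj [240.78268665 205.71061791] [242.46259609 243.24504949] [240.50872311 206.56248637]
```

The gripper stands centred over the cup: the finger is at scene (239,204), where the calibration predicts it, and the cup axis is at about (241,206). Both blue cups are clear of the fingers. I'll grasp and lift.

```bash
python3 - <<'E'
from vis import *
st=env.servo_line([.5798,.0226,.060],velocity=.08,f_stop=6)
print('touch',st)
if not st:
    env.close();s=env.get_state();print(s['gripper_width'],s['force'],s['eef_pos'])
    env.servo_line([.5798,.0226,.22],velocity=.12)
    q=quat(np.radians(62))
    env.servo_line([.471,-.265,.22],rot=q,velocity=.2)
    env.wait(.3)
    f=env.grab_frame('scene');g=env.grab_frame('top')
    v=np.hstack([cv2.resize(f[40:200,150:310],(400,400)),cv2.resize(g[110:310,230:430],(400,400))])
    cv2.imwrite('pics/carry.png',v[:,:,::-1]);cv2.imwrite('pics/carry_s.png',f[:,:,::-1]);s=env.get_state();print(s['t'],s['gripper_width'],s['eef_pos'],s['force'])
E
```

```text
touch False
0.04922224722249098 [-1.96394236 -1.33060083  4.92048313] [0.58012216 0.02242954 0.060814  ]
8.7333 0.0494788771094899 [ 0.47108218 -0.26481923  0.220027  ] [ 0.119777    0.35799613 -0.50572357]
```

View pics/carry.png

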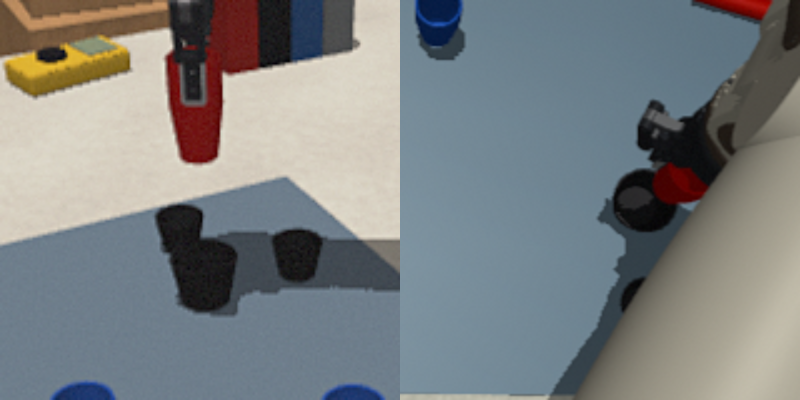

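Cup is held upright (foot in the scene view at about (230,103), black rim centre about (232,143)). I'll lower it to just above the rim and look once more.

```bash
python3 - <<'E'
from vis import *
env.servo_line([.471,-.265,.125],velocity=.12);env.wait(.3)
f=env.grab_frame('scene');g=env.grab_frame('top')
v=np.hstack([cv2.resize(f[90:190,180:280],(400,400)),cv2.resize(g[160:260,300:400],(400,400))])
cv2.imwrite('pics/near.png',v[:,:,::-1]);s=env.get_state();print(s['t'],s['eef_pos'],s['force'])
print('scene: foot',proj('scene',[.471,-.265,.065]),'rim',proj('scene',[.471,-.265,.052]),'base',proj('scene',[.471,-.265,0]),'mouth',proj('scene',[.471,-.265,.161]))
h=blob(f,'red',(231,120));print(h[:,0].min(),h[:,0].max(),h[:,1].max())
for y in range(h[:,1].max()-8,h[:,1].max()+1,2):
    x=np.where(mask(f,'red')[y,200:260])[0]+200;print(y,x.min(),x.max())
E
```

```text
10.075 [ 0.47109863 -0.26507222  0.12521957] [ 0.915055    0.5973716  -0.74568458]
scene: foot [231.36752788 137.14475286] rim [231.6187526  141.70378168] base [232.58737838 159.28164117] mouth [229.38900759 101.24012154]
red (231, 120) [220  98  20  44 509] [230.6 123. ]
220 239 141
133 223 238
135 224 238
137 224 238
139 225 236
141 228 232
```

View pics/near.png

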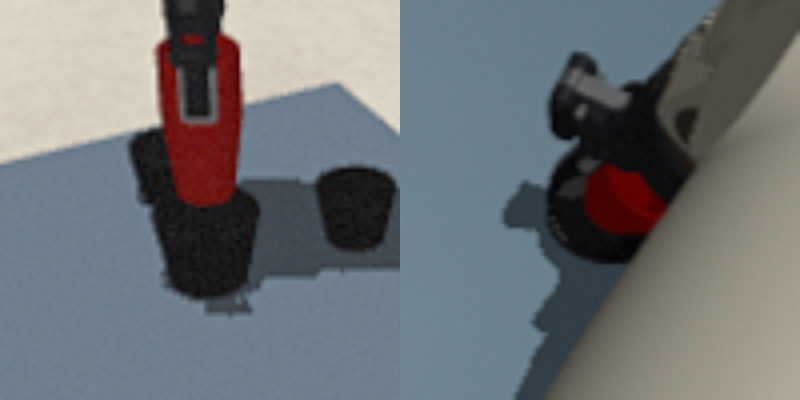

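Everything is aligned: red foot at scene x=231, black rim centre at x=231.6. I'll lower it gently with a force stop.

```bash
python3 - <<'E'
from vis import *
env.servo_line([.471,-.265,.078],velocity=.08,f_stop=5) and print('early')
s=env.get_state();print(s['eef_pos'],s['force'])
st=env.servo_line([.471,-.265,.063],velocity=.02,f_stop=4);env.wait(.2)
s=env.get_state();print(st,s['t'],s['eef_pos'],s['force'],s['ft_torque'])
f=env.grab_frame('scene');cv2.imwrite('pics/in.png',cv2.resize(f[90:190,180:280],(500,500))[:,:,::-1])
E
```

```text
[ 0.47109876 -0.26503024  0.07819902] [-0.12065693  0.14683113 -1.62505957]
True 11.5833 [ 0.4710595  -0.26504522  0.06681153] [-0.72743468  0.03860155  5.64085833] [0.08487563 0.05756899 0.01393468]
```

View pics/in.png

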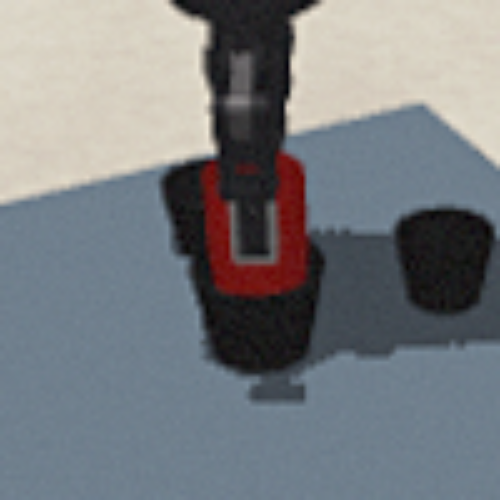

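Contact came at exactly the expected height (TCP 0.0668), and the picture shows the red cup seated upright in the black cup, fingertips clear above the rim. Now release, retreat and check.

```bash
python3 - <<'E'
from vis import *
env.gripper_open();env.wait(.2)
env.servo_line([.471,-.265,.22],velocity=.1)
env.goto_joints([-1.288,.087,.176,1.66,0,1.571]);env.wait(.3)
f=env.grab_frame('scene');g=env.grab_frame('top')
v=np.hstack([cv2.resize(f[90:190,180:280],(400,400)),cv2.resize(g[160:260,300:400],(400,400))])
cv2.imwrite('pics/end.png',v[:,:,::-1]);print(env.get_state()['t'])
rim('scene',f,'red',(231,130),.102,.025);rim('top',g,'red',(351,208),.102,.025)
print(proj('scene',[.471,-.265,.102]),proj('scene',[.471,-.265,0]))
import vis;vis.mask=lambda f,k:(f.max(2)<60).astype(np.uint8);rim('top',g,'blk',(351,211),.052,.0345)
E
```

```text
15.9
red (231, 130) [220 120  22  30 552] [230.7 134. ]
scene red [ 0.4734 -0.2636] rms mm 0.7803093733097279 7
red (351, 208) [340 195  31  27 632] [355.5 208.8]
top red [ 0.4706 -0.2666] rms mm 0.5177641164082596 11
[230.63145795 123.78713422] [232.58737838 159.28164117]
blk (351, 211) [336 195  31  31 242] [345.7 212.2]
top blk [ 0.4704 -0.2638] rms mm 0.910040618497456 5
```

View pics/end.png

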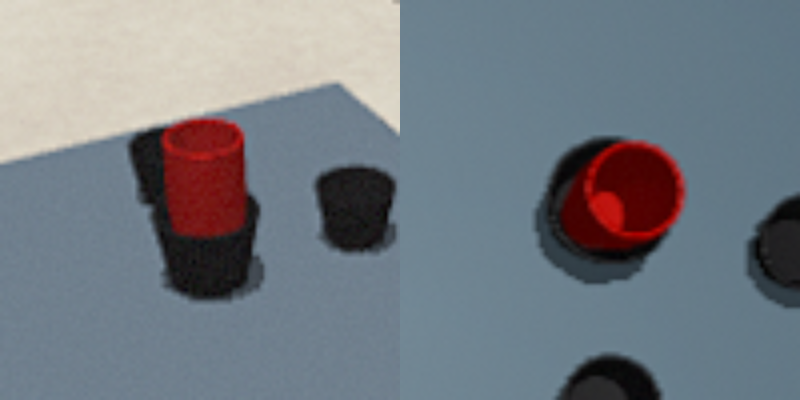

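The red cup stands upright and centred in the black cup, with its mouth at scene (231,124) as predicted for fully home. The black cup has not moved and the gripper is clear.

```bash
python3 -c "
from rig import env
env.finish_job()"
```

```text
the job is handed in; nothing more can be done
```

The empty red cup is nested upright in the largest black cup, and the job is handed in. The robot's clock read about 16 s of the allowed 48 s.

- **Grasp and lowering:** I gripped the cup across its collar and carried it over the black cup. I then lowered it with a force stop, which tripped at TCP z = 0.0668, the height expected for the foot on the black cup's floor. The force there was about 6 N. I released it and moved the arm back to its start pose.
- **Red cup after release:** With the mouth assumed at the fully-home height of 0.102 m, its centre comes out at (0.471, -0.267) from the top view and (0.473, -0.264) from the scene view. The two views differ by about 4 mm, which I put down to the calibration and fit error.
- **Black cup:** It measured (0.470, -0.264) at the end against (0.471, -0.265) before. That last fit used only 5 outline points, because the red cup hides much of the rim.
- **Full red cup:** I stayed away from it throughout, but did not measure it again at the end.

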